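# Hang the lipped tool box on the pottery bench rail

## Robot

A 6-joint arm with a two-finger parallel gripper is mounted at the origin on the work surface. World frame = base frame: x ahead of the robot, y to its left, z up, the work surface at z = 0. Lengths are in mm, angles in rad, forces in N, time in s.
With the tool pointing down it reaches from about 350 to 875 mm from the base axis. Payload 4.2 kg.
Tool frame: the origin (TCP) lies at the very end of the fingers, on their centre line; the grasp point (between the pads) lies 19 mm behind it; z points along the fingers, y is the line along which they close (so a half turn about z gives the same grasp; the last joint's range is limited). The gripper opens to 85 mm and grips with 20 to 120 N. Pads are 22 mm wide; open, the fingers measure 114 mm over their backs; the gripper's body (76 mm by 85 mm) begins 54 mm behind the grasp point. The pads swing forward as they close: fully open they stand 13 mm farther back than shut.
Start: joints at [1.372, 0.385, 0.008, 0, -1.194, -0.259], TCP at [276.201, 560.636, 231.312] pointing down, gripper open.
Joint ranges: [-3.14, 3.14], [-1.21, 2.06], [-1.07, 1.41], [-3.16, 2.05], [-2.99, -0.16], [-3.1, 3.1]. Speed limits (rad/s): [2.79, 2.79, 3.14, 3.14, 3.14, 3.14].

## Interface

Orientations are given as a unit quaternion [x, y, z, w].
In Python, from bench import arm gives the robot as it stands. The module is installed in compiled form; this text tells all that it offers.
- The arm moves only by the tool drive_tool, never from a script. Its argument "targets" is a list of rows, each a list of 5 numbers: the closure, from -1 (fully open) to 1 (shut), then the shift along the tool's x, y, z in mm, then the turn about the tool's z in degrees. In form: [[grip, tx, ty, tz, roll], ...]. A call has 1 to 12 rows; each row is the pose to reach, as a shift and turn from the pose commanded when the call began, along the tool's axes at that moment; what a row does not reach only later rows make up. A row lasts 1/10 s, in which the tool goes at most 50 mm and 8.59 degrees, less where a joint would pass 70% of its speed; a pose out of reach is approached as far as the arm can. A call with a gripper value outside its range is refused whole. The fingers move at their own pace and stop on an object; the grip force is fixed at half the most. Time passes only in rows, so rows that repeat a pose let the fingers close. It gives the time, the measured TCP pose, the force, the opening and the grip force at its end, in the units of the state.
- arm.read_state(): the state, without advancing time (a new reading comes with each control period).
- arm.get_image(name): name is "side" or "top" or "wrist"; returns the picture (420x560x3 uint8, blue, green, red); there is no depth.
- arm.camera_params(name): a dict with "fov_y" (degrees; the focal length in pixels is half the picture's height over the tangent of half this angle, whatever the lens; pixels are square), "cx", "cy" (the principal point, pixels), "rvec" (rotation vector, rad) and "tvec" (3), from world to camera coordinates, as OpenCV has them; the wrist camera has in their place "tool_from_camera" (4x4, takes a point from camera to tool coordinates, whose origin is the TCP and whose axes are the flange's). Camera axes: x right, y down, z forward; pixel columns grow to the right and rows downward; lengths in mm; the calibration is good to about 2 mm. A picture is of the moment at which its call begins: read the wrist's pose just before it. camera_params takes no time and is no camera call.
- arm.job_done(): hands the job in; it is judged then, once.
The state is a dict: "clock": time; "joints": joint angles; "joint_vel": joint speeds; "joint_efforts": joint torques, N m; "position": TCP position; "ee_rot": TCP orientation; "contact_force": force on the tool from outside, world axes, zero at the start; "wrist_torque": the same for the moment, N m; "gripper_width": finger opening in mm; "grasp_force": force on a finger pad.
Only numpy, scipy, OpenCV 4.12 (cv2) and the standard library are available. Lean on these libraries where they do the work, as an engineer would, in place of code of your own. Each camera call takes 0.05 s, during which the arm holds its last target. There are 200 camera calls.

## Task

Two small open plywood tool boxes stand on the pottery bench: pick up the one with the bent steel lip on its back and hang it near the middle of the clear stretch of the upper rail of the tool rack, on the side that faces away from the robot. With its front tipped up by about 25 degrees, lower the lip over the rail first, then swing the box down until it hangs flat against the lower bar, and let go. Leave the other plywood box standing where it is.

Things in the scene. Friction and masses are not known exactly. Their poses are not given: they have to be found in the camera images.
- hook_bin: Box to hang: empty open plywood box, 90 (x) x 100 (y) x 75 mm high, walls and floor 8 mm, 0.17-0.35 kg. Origin: centre of underside; z up, +x to its front. Front wall: centre plane x = 41 mm, pinch it from above, one finger inside. On its back (outer face x = -45 mm) a 90 mm wide steel plate rises to 106 mm and bends back into a lip. Starts turned within 0.3 rad of the robot's x axis.
- hook (a point): Point (-52, 0, 95) mm of hook_bin, its axes: the rail's axis lies here when the box hangs home. Hook: top 14 mm deep, underside z = 102 mm, then the lip flares down and back at 42 deg to x = -83, z = 77 mm. The mouth below is 35 mm wide, narrows upwards so the rail centres itself, and points straight down when the front is tipped up about 20 deg.
- rail (a point): On the axis of the fixed level upper rail (14 mm round bar along y, 160 mm up), middle of its 210 mm clear stretch between right post and trimming tools hung at left. x points away from the robot (within 0.3 rad): the box hangs on that side, its x along this x, its back against an equal bar 75 mm below. Rack 340 mm long on end posts; only two wire hooks rise above the rail, by 10 mm.
- plain_bin: The other plywood box, same 90 x 100 x 75 mm, without any steel lip or hook: leave it alone. Origin: centre of underside, z up.

How it is judged:
By the outcome, as a careful person would: the job done as asked, in the order asked, and still so for the second after the job is handed in, with the robot touching nothing.
It also fails if it takes over 38 s, if anything falls off the work surface, if the arm or the gripper's body presses on something with over 40 N, if the wrist force passes 120 N, or if a joint passes its speed limit or range.

## Working session

There is one attempt and no reset: what is moved stays moved. The work goes in short steps, Python scripts to look and compute and a tool call to move; the robot and the scene stay as the last step left them, time stands still between calls to the robot, and variables do not carry over. Pictures are saved under pics/ and viewed, at most 10 in all, crops included, and the job is handed in when it is done.

Besides the shell and the picture viewer there is one more tool, called after "Call:" as name(argument=value, ...) on one line, values as JSON. drive_tool: Moves the arm, as the interface text tells. Its arguments: {"type":"object","properties":{"targets":{"type":"array","items":{"type":"array","items":{"type":"number"}}}},"required":["targets"]}

```bash
mkdir -p pics; ls
python3 - <<'E'
from bench import arm
import cv2,numpy as np
for n in("side","top"):
    cv2.imwrite(f"pics/{n}0.png",arm.get_image(n)); print(n,arm.camera_params(n))
print(arm.camera_params("wrist"));print(arm.read_state())
E
```

```text
pics
side {'fov_y': 47.992340118774834, 'cx': 279.1274704204062, 'cy': 213.76430408351925, 'rvec': array([ 0.21123291, -2.89185878,  1.08048412]), 'tvec': array([ 486.01920494,  171.236967  , 1019.45932386])}
top {'fov_y': 51.89282387319584, 'cx': 287.35045643196247, 'cy': 213.79774279526566, 'rvec': array([ 2.1367576 , -2.16143221,  0.18367673]), 'tvec': array([-35.9636872 , 511.24893711, 921.13621849])}
{'fov_y': 68.86353879361816, 'cx': 285.93587883956184, 'cy': 205.29031256802386, 'tool_from_camera': array([[-6.97131808e-04, -9.55490433e-01, -2.95021264e-01,
         7.52656058e+01],
       [ 9.99998995e-01, -3.01895767e-04, -1.38523097e-03,
        -6.71793130e-01],
       [ 1.23450926e-03, -2.95021933e-01,  9.55489683e-01,
        -1.42514866e+02],
       [ 0.00000000e+00,  0.00000000e+00,  0.00000000e+00,
         1.00000000e+00]])}
{'clock': 0.1, 'joints': array([ 1.37159265e+00,  3.85504086e-01,  6.74698555e-03, -3.99157795e-04,
       -1.19401487e+00, -2.58607319e-01]), 'joint_vel': array([-4.99241208e-04, -1.51855468e-03,  2.76108672e-03,  2.42050464e-03,
       -8.04894136e-04,  5.65516235e-05]), 'joint_efforts': array([-2.06087261e-04, -3.93320167e+01,  1.88927221e+01,  4.19786721e+00,
       -2.58888482e-03,  3.56262795e-06]), 'position': array([275.99909086, 560.17095478, 230.3154854 ]), 'ee_rot': array([ 9.73898135e-01, -2.26983287e-01, -1.56088862e-04,  9.92897314e-04]), 'contact_force': array([-0.30387799,  0.73127116, -0.27570205]), 'wrist_torque': array([-0.07247958,  0.00998953, -0.01299326]), 'grasp_force': 0.0, 'gripper_width': 85.57857017329604}
```

View pics/side0.png

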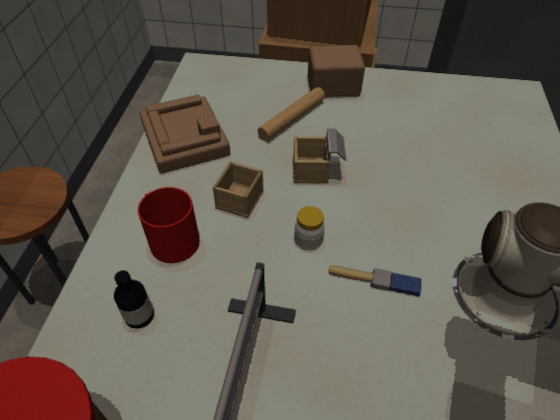

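View pics/top0.png

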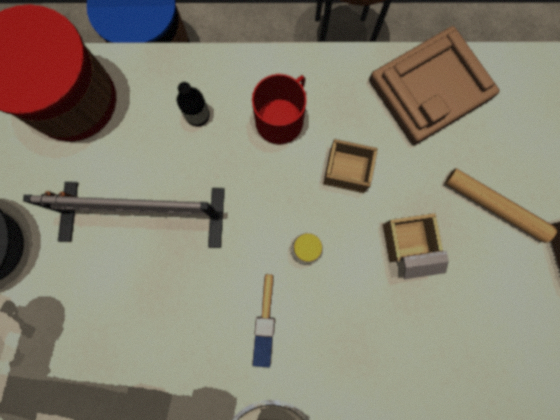

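The hook bin shows its grey lip at top-view (425,265) and side-view (337,143), with the plate side towards the robot. The rack rail runs from about (30,198) to (215,208) in the top view. The plain bin is at (351,165). Next I'll zoom in to pick points.

Run:
```python
import cv2,numpy as np
t=cv2.imread("pics/top0.png");s=cv2.imread("pics/side0.png")
def c(im,x,y,w,h,k): 
    return cv2.resize(cv2.convertScaleAbs(im[y:y+h,x:x+w],alpha=1.6),None,fx=k,fy=k,interpolation=cv2.INTER_CUBIC)
o=np.zeros((600,800,3),np.uint8)
o[0:300,0:400]=c(t,370,205,100,75,4)       # TL
o[0:300,400:800]=c(s,280,120,100,75,4)     # TR
o[300:600,0:600]=c(t,20,160,200+20,110,600/220)[:300,:600]
o[300:600,600:800]=c(s,210,255,100,150,2)
cv2.imwrite("pics/zoom.png",o)
```

```text
(no output)
```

View pics/zoom.png

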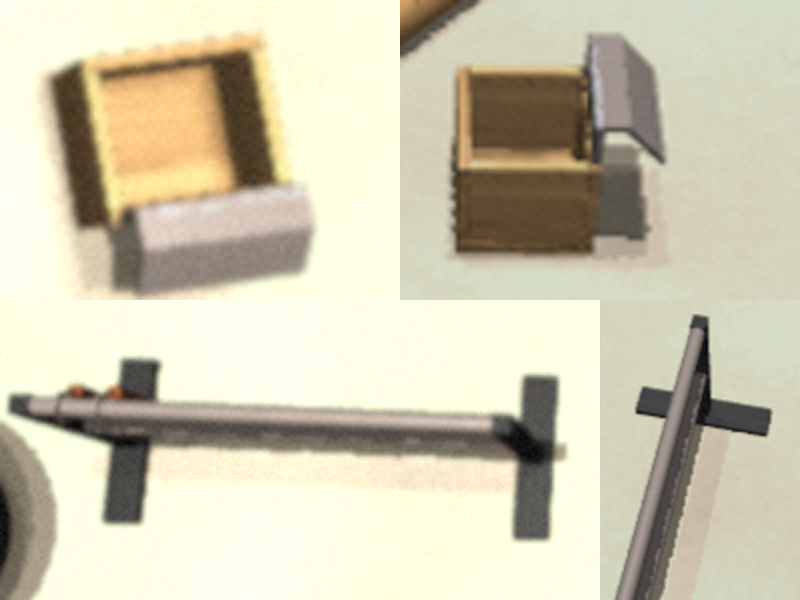

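```bash
cat > h.py <<'E'
from bench import arm
import cv2,numpy as np
from scipy.optimize import least_squares
def K(p):
    f=210/np.tan(np.radians(p["fov_y"])/2); return np.array([[f,0,p["cx"]],[0,f,p["cy"]],[0,0,1.]])
def cam(n):
    p=arm.camera_params(n); return K(p),cv2.Rodrigues(p["rvec"])[0],p["tvec"]
def proj(c,P):
    q=(np.asarray(P,float)@c[1].T+c[2])@c[0].T; return q[:,:2]/q[:,2:]
def ray(c,uv,z):
    d=c[1].T@np.linalg.inv(c[0])@[*uv,1]; o=-c[1].T@c[2]; return o+d*(z-o[2])/d[2]
def Rz(a): return np.array([[np.cos(a),-np.sin(a),0],[np.sin(a),np.cos(a),0],[0,0,1]])
E
python3 - <<'E'
from h import *
T,S=cam("top"),cam("side")
tp=[((45,50,75),(391.2,220.5)),((45,-50,75),(435.5,214)),((-83,45,77),(405,278)),((-83,-45,77),(446.2,272.5)),((-45,-45,106),(445,251.5)),((-45,45,106),(405,256.5))]
sp=[((45,50,75),(293.75,161.25)),((45,-50,75),(294.5,137)),((45,50,0),(293.75,182.5)),((-45,50,0),(328,182.5)),((-83,45,77),(345.75,160.5))]
def f(v,l):
    r=[]
    for c,pts in l: 
        P=np.array([p for p,_ in pts])@Rz(v[2]).T+[v[0],v[1],0]
        r.append((proj(c,P)-[u for _,u in pts]).ravel())
    return np.concatenate(r)
for l in([(T,tp)],[(S,sp)],[(T,tp),(S,sp)]):
    s=least_squares(f,[600,-100,0],args=(l,)); print(s.x.round(3),s.fun.round(1))
for uv in((31,199.2),(200.5,204.7)): print("railtop",ray(T,uv,160).round(1))
for uv in((259,271),(222.5,400)): print("railside",ray(S,uv,160).round(1))
E
```

```text
[ 4.54450e+02 -3.17885e+02  1.32000e-01] [-0.8 -1.8  0.3 -1.9 -1.1 -0.1 -0.4 -0.8  2.4  1.5 -0.5  2.8]
[ 4.53142e+02 -3.20421e+02  1.28000e-01] [ 0.6  0.3 -0.3 -1.3 -0.2  0.2 -0.   0.7 -0.2 -0.2]
[ 4.54017e+02 -3.18429e+02  1.32000e-01] [-0.5 -1.6  0.6 -1.6 -0.8  0.1 -0.2 -0.6  2.7  1.7 -0.2  3.   0.3  0.9
 -0.8 -0.8 -0.5  0.8 -0.4  1.2 -0.5  0.3]
railtop [525.8 456.2 160. ]
railtop [511.8 129.  160. ]
railside [510.4 127.2 160. ]
railside [524.8 364.5 160. ]
```

Box pose is about (454,-319), yaw 0.131, and the rail middle is about (516.5,234), yaw -0.047. The tool can't be tilted, so I'll pinch the right side wall and pivot the box in the grip against the rail. I'm moving above the right wall first.

Call:
drive_tool(targets=[[-0.2, 578, 745, 30, -33.7], [-0.2, 578, 745, 30, -33.7], [-0.2, 578, 745, 30, -33.7], [-0.2, 578, 745, 30, -33.7], [-0.2, 578, 745, 30, -33.7], [-0.2, 578, 745, 30, -33.7], [-0.2, 578, 745, 30, -33.7], [-0.2, 578, 745, 30, -33.7], [-0.2, 578, 745, 30, -33.7], [-0.2, 578, 745, 30, -33.7], [-0.2, 578, 745, 30, -33.7], [-0.2, 578, 745, 30, -33.7]])

```text
clock: 1.3
position: [396.2, -28.9, 212.3]
ee_rot: [0.998, 0.065, 0.0, -0.0]
contact_force: [2.0, 0.1, 0.2]
gripper_width: 51.2
grasp_force: 0.0
```

Call:
drive_tool(targets=[[-0.2, 25, 325, 10, 0], [-0.2, 25, 325, 10, 0], [-0.2, 25, 325, 10, 0], [-0.2, 25, 325, 10, 0], [-0.2, 25, 325, 10, 0], [-0.2, 25, 325, 10, 0], [-0.2, 25, 325, 10, 0], [-0.2, 25, 325, 10, 0], [-0.2, 25, 325, 10, 0], [-0.2, 25, 325, 10, 0]])

```text
clock: 2.3
position: [463.2, -344.9, 202.1]
ee_rot: [0.998, 0.065, -0.0, -0.0]
contact_force: [1.5, 0.2, 0.8]
gripper_width: 51.1
grasp_force: 0.0
```

```bash
cat >> h.py <<'E'
from scipy.spatial.transform import Rotation as Ro
def wcam():
    s=arm.read_state(); p=arm.camera_params("wrist"); M=p["tool_from_camera"]
    R=Ro.from_quat(s["ee_rot"]).as_matrix(); Rwc=(R@M[:3,:3]); o=s["position"]+R@M[:3,3]
    return (K(p),Rwc.T,-Rwc.T@o),s
E
python3 - <<'E'
from h import *
W,s=wcam(); im=arm.get_image("wrist")
print(s["position"].round(1),s["ee_rot"].round(4),s["clock"])
for p in [(45,50,75),(45,-50,75),(-45,-50,75),(37,-42,75),(0,-46,75),(-83,-45,77),(-83,45,77)]:
    u=proj(W,(Rz(.131)@np.array(p)+[454,-319,0])[None])[0]; print(p,u.round(0))
    cv2.drawMarker(im,tuple(int(a) for a in u),(0,0,255),0,10,1)
cv2.imwrite("pics/w1.png",im)
E
```

```text
[ 463.2 -344.9  202.1] [ 9.979e-01  6.550e-02 -3.000e-04 -3.000e-04] 2.3
(45, 50, 75) [199. 154.]
(45, -50, 75) [313. 154.]
(-45, -50, 75) [311. 248.]
(37, -42, 75) [304. 163.]
(0, -46, 75) [308. 204.]
(-83, -45, 77) [305. 284.]
(-83, 45, 77) [215. 284.]
```

View pics/w1.png

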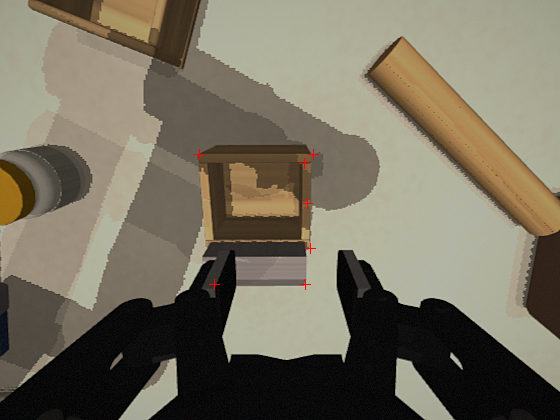

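The projected model matches the picture to about 1–2 px: right wall at column 307, front rim at row 155. Descending onto the right wall.

Call:
drive_tool(targets=[[-0.2, -2.5, 19, 50, 0], [-0.2, -2.5, 19, 90, 0], [-0.2, -2.5, 19, 130, 0], [-0.2, -2.5, 19, 163, 0], [-0.2, -2.5, 19, 163, 0], [-0.2, -2.5, 19, 163, 0], [1, -2.5, 19, 163, 0], [1, -2.5, 19, 163, 0], [1, -2.5, 19, 163, 0], [1, -2.5, 19, 163, 0], [1, -2.5, 19, 163, 0], [1, -2.5, 19, 163, 0]])

```text
clock: 3.55
position: [464.6, -365.4, 41.2]
ee_rot: [0.998, 0.065, 0.001, 0.001]
contact_force: [0.4, 1.9, 6.5]
gripper_width: 7.0
grasp_force: 59.7
```

Call:
drive_tool(targets=[[1, 0, 0, -15, 0], [1, 0, 0, -50, 0], [1, 0, 0, -90, 0], [1, 0, 0, -130, 0], [1, 0, 0, -170, 0], [1, 5, -15, -200, 0], [1, 15, -45, -215, 2], [1, 30, -85, -219, 4], [1, 48, -125, -219, 6], [1, 64, -165, -219, 8], [1, 80, -205, -219, 10.2], [1, 96, -245, -219, 10.2]])

```text
clock: 4.75
position: [526.3, -107.9, 257.7]
ee_rot: [1.0, -0.024, -0.001, -0.0]
contact_force: [0.6, -0.4, -3.3]
gripper_width: 7.1
grasp_force: 58.9
```

Call:
drive_tool(targets=[[1, 26, -35, 0, 0], [1, 50, -70, 0, 0], [1, 74, -105, 0, 0], [1, 95, -140, 0, 0], [1, 112, -175, 0, 0], [1, 125, -205, 0, 0], [1, 135, -235, 0, 0], [1, 135, -250, 0, 0], [1, 135, -250, 0, 0], [1, 135, -250, 0, 0]])

```text
clock: 5.75
position: [672.9, 133.3, 257.6]
ee_rot: [1.0, -0.024, -0.001, 0.0]
contact_force: [-0.6, -0.5, -2.8]
gripper_width: 6.9
grasp_force: 58.9
```

Run:
```python
from h import *
s=arm.read_state(); print({k:np.round(s[k],3) for k in("clock","position","ee_rot","contact_force","wrist_torque","joints")})
o=np.zeros((420,800,3),np.uint8)
a=arm.get_image("side")[150:,60:460]; 
cv2.imwrite("pics/s2.png",cv2.resize(cv2.convertScaleAbs(a,alpha=1.5),None,fx=2,fy=2))
```

```text
{'clock': np.float64(5.75), 'position': array([672.921, 133.268, 257.587]), 'ee_rot': array([ 1.   , -0.024, -0.001,  0.   ]), 'contact_force': array([-0.638, -0.538, -2.831]), 'wrist_torque': array([-0.195, -0.032, -0.014]), 'joints': array([ 0.431,  0.478,  0.221, -0.   , -1.316,  1.093])}
```

View pics/s2.png

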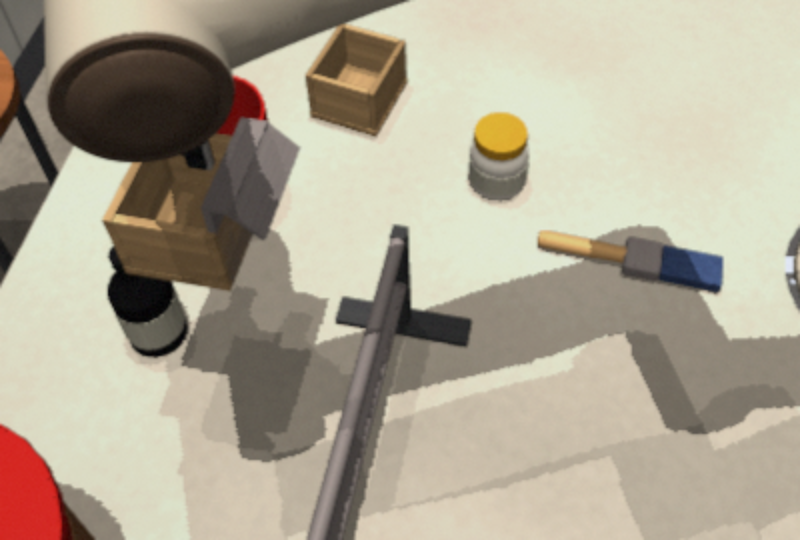

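The box is held level in the gripper, still beyond the rail at side-crop (190,210). The rail's right end is at (400,235). Moving to just beyond the rail, with the rail height near the bottom of the box's back.

Call:
drive_tool(targets=[[1, -20, -15, 20, 0], [1, -40, -30, 40, 0], [1, -55, -45, 55, 0], [1, -63, -48, 68, 0], [1, -63, -48, 68, 0], [1, -63, -48, 68, 0]])

```text
clock: 6.4
position: [613.4, 183.6, 191.1]
ee_rot: [1.0, -0.024, 0.001, 0.0]
contact_force: [0.4, 0.3, -2.2]
gripper_width: 7.0
grasp_force: 59.0
```

Call:
drive_tool(targets=[[1, -10, 0, 0, 0], [1, -20, 0, 0, 0], [1, -27, 0, 0, 0], [1, -32, 0, 0, 0], [1, -36, 0, 0, 0], [1, -39, 0, 0, 0], [1, -42, 0, 0, 0], [1, -42, 0, 0, 0]])

```text
clock: 7.2
position: [571.0, 186.7, 190.3]
ee_rot: [1.0, -0.024, 0.0, -0.0]
contact_force: [-0.1, 1.4, -2.8]
gripper_width: 6.8
grasp_force: 58.9
```

Call:
drive_tool(targets=[[1, -4, 0, -2, 0], [1, -7, 0, -5, 0], [1, -10, 0, -8, 0], [1, -13, 0, -11, 0], [1, -13, 0, -11, 0]])

```text
clock: 7.7
position: [561.1, 188.0, 202.9]
ee_rot: [1.0, -0.024, 0.004, -0.001]
contact_force: [5.5, -0.8, -3.8]
gripper_width: 7.2
grasp_force: 58.9
```

Call:
drive_tool(targets=[[1, -4, 0, -3, 0], [1, -8, 0, -5, 0], [1, -12, 0, -7, 0], [1, -16, 0, -9, 0], [1, -19, 0, -10, 0], [1, -19, 0, -10, 0]])

```text
clock: 8.3
position: [542.7, 189.1, 213.5]
ee_rot: [1.0, -0.024, 0.005, -0.002]
contact_force: [6.4, -0.7, -2.1]
gripper_width: 7.2
grasp_force: 59.1
```

Run:
```python
from h import *
s=arm.read_state(); print({k:np.round(s[k],3) for k in("clock","position","ee_rot","contact_force","wrist_torque")})
a=arm.get_image("side")[170:420,70:390]; b=arm.get_image("wrist")[100:420,60:500]
o=np.zeros((600,800,3),np.uint8)
o[:313,:400]=cv2.resize(cv2.convertScaleAbs(a,alpha=1.5),(400,313)); o[:291,400:]=cv2.resize(cv2.convertScaleAbs(b,alpha=1.5),(400,291))
c=arm.get_image("side")[180:330,100:400]; o[315:600,:570]=cv2.resize(cv2.convertScaleAbs(c,alpha=1.6),(570,285))
cv2.imwrite("pics/s3.png",o)
```

```text
{'clock': np.float64(8.3), 'position': array([542.713, 189.111, 213.483]), 'ee_rot': array([ 1.   , -0.024,  0.005, -0.002]), 'contact_force': array([ 6.398, -0.679, -2.137]), 'wrist_torque': array([-0.364, -2.243, -0.199])}
```

View pics/s3.png

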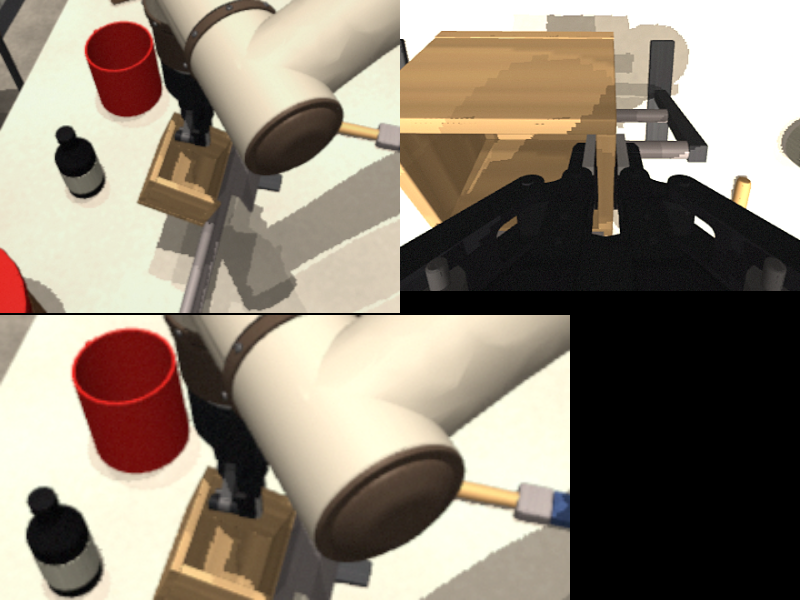

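Run:
```python
from h import *
W,s=wcam(); R=Ro.from_quat(s["ee_rot"]).as_matrix()
G=s["position"]-19*R[:,2]; az=-.048
obs=np.array([(295.4,138.5),(295,234.)])
def f(v):
    t,x,z=v; P=[]
    for bx,bz in((45,0),(45,75)):
        dx,dz=bx-x,bz-z; P.append(G+Rz(az)@[dx*np.cos(t)-dz*np.sin(t),-4,dx*np.sin(t)+dz*np.cos(t)])
    return np.r_[(proj(W,P)-obs)[:,1],(z-60)*.3,(x-4)*.3]
r=least_squares(f,[.4,4,60]);print(np.degrees(r.x[0]),r.x,r.fun)
```

```text
20.52148957068097 [ 0.35816756  1.94152685 61.3611385 ] [ 0.05966365  0.03701788  0.40834155 -0.61754194]
```

Geometry and picture give a tilt of about 20–25°. I'll nudge it a little further, then back off in +x and lower the lip over the rail.

Call:
drive_tool(targets=[[1, -3, 0, 0, 0], [1, -4, 0, 0, 0], [1, -4, 0, 0, 0], [1, 5, 0, 0, 0], [1, 20, 0, 0, 0], [1, 33, 0, 0, 0], [1, 36, 0, 0, 0], [1, 36, 0, 0, 0], [1, 36, 0, 0, 0]])

```text
clock: 9.35
position: [574.3, 186.3, 210.8]
ee_rot: [1.0, -0.024, -0.001, 0.0]
contact_force: [0.8, -0.0, -2.4]
gripper_width: 7.5
grasp_force: 58.9
```

Run:
```python
from h import *
W,s=wcam(); print(s["clock"],s["position"].round(1),s["contact_force"].round(1))
b=arm.get_image("wrist"); a=arm.get_image("side")[150:400,100:400]
o=np.zeros((570,800,3),np.uint8); o[:420,:560]=cv2.convertScaleAbs(b,alpha=1.6); o[420:,560:]=0
o[370:570,560:800]=cv2.resize(cv2.convertScaleAbs(a,alpha=1.6),(240,200)); t=arm.get_image("top")[120:300,60:276]; o[0:200,560:800]=cv2.resize(cv2.convertScaleAbs(t,alpha=1.6),(240,200))
cv2.imwrite("pics/w4.png",o)
```

```text
9.35 [574.3 186.3 210.8] [ 0.8 -0.  -2.4]
```

View pics/w4.png

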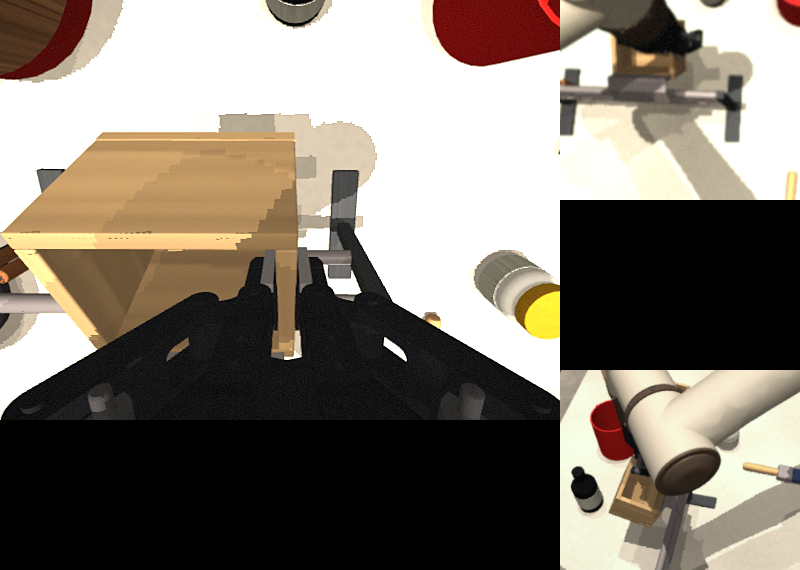

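Run:
```python
from h import *
W,s=wcam(); R=Ro.from_quat(s["ee_rot"]).as_matrix()
G=s["position"]-19*R[:,2]; az=-.048
obs=np.array([(295,132.),(297,233.)])
def f(v):
    t,x,z=v; P=[]
    for bx,bz in((45,0),(45,75)):
        dx,dz=bx-x,bz-z; P.append(G+Rz(az)@[dx*np.cos(t)-dz*np.sin(t),-4,dx*np.sin(t)+dz*np.cos(t)])
    return np.r_[(proj(W,P)-obs)[:,1],(z-60)*.3,(x-4)*.3]
r=least_squares(f,[.4,4,60]);print(np.degrees(r.x[0]),r.x,r.fun)
```

```text
22.221494053439425 [ 0.38783824  0.4184334  62.49081075] [ 0.10584794  0.06317507  0.74724322 -1.07446998]
```

Tilt is about 22–27°. The box is centred over the clear stretch, with the lip just on the robot's side of the rail. Lowering.

Call:
drive_tool(targets=[[1, 3, 0, 10, 0], [1, 3, 0, 22, 0], [1, 3, 0, 34, 0], [1, 3, 0, 46, 0], [1, 3, 0, 55, 0], [1, 3, 0, 62, 0], [1, 3, 0, 66, 0], [1, 3, 0, 66, 0]])

```text
clock: 10.3
position: [577.9, 186.2, 144.6]
ee_rot: [1.0, -0.024, -0.0, 0.0]
contact_force: [0.0, -0.8, -2.3]
gripper_width: 7.3
grasp_force: 58.8
```

Call:
drive_tool(targets=[[1, 0, 0, 4, 0], [1, 0, 0, 8, 0], [1, 0, 0, 12, 0], [1, 0, 0, 12, 0]])

```text
clock: 10.7
position: [577.6, 186.1, 132.5]
ee_rot: [1.0, -0.024, -0.001, 0.0]
contact_force: [0.0, 0.1, -3.3]
gripper_width: 7.4
grasp_force: 58.8
```

Run:
```python
from h import *
W,s=wcam(); print(s["clock"],s["position"].round(1),s["contact_force"].round(1),s["wrist_torque"].round(2))
b=arm.get_image("wrist"); a=arm.get_image("side")[200:380,100:340]
o=np.zeros((600,800,3),np.uint8); t=arm.get_image("top")[130:280,90:250]
o[:300,:400]=cv2.resize(cv2.convertScaleAbs(b,alpha=1.6),(400,300)); o[:300,400:]=cv2.resize(cv2.convertScaleAbs(a,alpha=1.6),(400,300)); o[300:,:320]=cv2.resize(cv2.convertScaleAbs(t,alpha=1.6),(320,300))
cv2.imwrite("pics/w5.png",o)
```

```text
10.7 [577.6 186.1 132.5] [ 0.   0.1 -3.3] [-0.12  0.07  0.01]
```

View pics/w5.png

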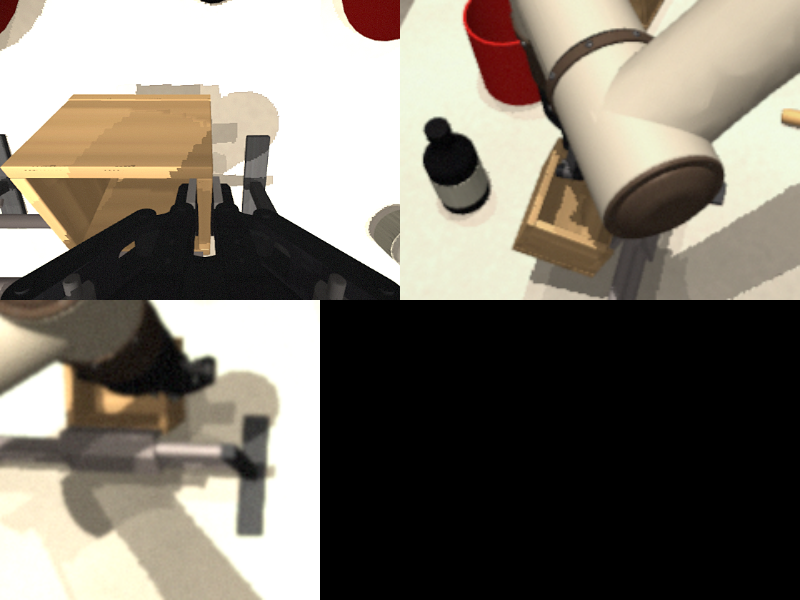

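The lip now covers the rail in the top view, with the hook spanning (65–160, 450) in that crop. There's no seating force yet, so I'll lower further in small steps.

Call:
drive_tool(targets=[[1, 0, 0, 2, 0], [1, 0, 0, 4, 0], [1, 0, 0, 4, 0]])

```text
clock: 11.15
position: [578.4, 186.6, 130.7]
ee_rot: [1.0, -0.024, 0.001, -0.0]
contact_force: [-1.8, 0.8, 4.0]
gripper_width: 7.2
grasp_force: 59.8
```

Call:
drive_tool(targets=[[1, 0, 0, 2, 0], [1, 0, 0, 3, 0], [1, 0, 0, 3, 0]])

```text
clock: 11.45
position: [577.9, 186.6, 127.8]
ee_rot: [1.0, -0.024, 0.0, -0.0]
contact_force: [-4.2, 0.2, 5.7]
gripper_width: 7.6
grasp_force: 60.1
```

Seated on the rail at about 5 N. Now swinging the box down along the arc around the rail.

Call:
drive_tool(targets=[[1, -1, 0, 2, 0], [1, -2, 0, 4, 0], [1, -3, 0, 6, 0], [1, -4, 0, 8.5, 0], [1, -5, 0, 11, 0], [1, -5, 0, 11, 0]])

```text
clock: 12.05
position: [574.4, 186.9, 117.3]
ee_rot: [1.0, -0.023, 0.002, -0.001]
contact_force: [-0.3, -0.5, 5.8]
gripper_width: 7.2
grasp_force: 59.6
```

Call:
drive_tool(targets=[[1, -1, 0, 2, 0], [1, -2, 0, 4, 0], [1, -3, 0, 6, 0], [1, -4, 0, 8, 0], [1, -4.5, 0, 9.5, 0], [1, -4.5, 0, 9.5, 0]])

```text
clock: 12.65
position: [569.8, 187.2, 108.2]
ee_rot: [1.0, -0.023, 0.002, -0.001]
contact_force: [-1.1, 0.3, 7.0]
gripper_width: 7.1
grasp_force: 60.5
```

Run:
```python
from h import *
W,s=wcam(); print(s["clock"],s["position"].round(1),s["contact_force"].round(1),s["wrist_torque"].round(2))
b=arm.get_image("wrist"); a=arm.get_image("side")[200:380,100:340]
o=np.zeros((600,800,3),np.uint8); t=arm.get_image("top")[130:280,90:250]
o[:420,:560]=cv2.convertScaleAbs(b,alpha=1.6); o[420:,560:]=cv2.resize(cv2.convertScaleAbs(a,alpha=1.6),(240,180)); o[:225,560:]=cv2.resize(cv2.convertScaleAbs(t,alpha=1.6),(240,225))
cv2.imwrite("pics/w6.png",o)
```

```text
12.65 [569.8 187.2 108.2] [-1.1  0.3  7. ] [-0.03  0.99  0.07]
```

View pics/w6.png

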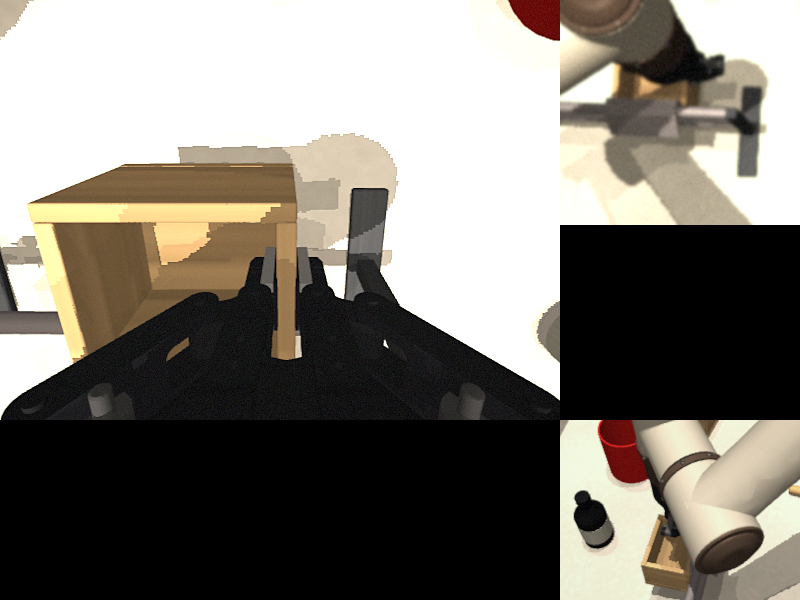

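The box has swung down. The front face now spans only rows 165–203 in the wrist view. Checking the remaining tilt.

Run:
```python
from h import *
W,s=wcam(); R=Ro.from_quat(s["ee_rot"]).as_matrix()
G=s["position"]-19*R[:,2]; az=-.048
obs=np.array([(295,165.),(297,203.)])
def f(v):
    t,x,z=v; P=[]
    for bx,bz in((45,0),(45,75)):
        dx,dz=bx-x,bz-z; P.append(G+Rz(az)@[dx*np.cos(t)-dz*np.sin(t),-4,dx*np.sin(t)+dz*np.cos(t)])
    return np.r_[(proj(W,P)-obs)[:,1],(z-60)*.3,(x-4)*.3]
r=least_squares(f,[.4,4,60]);print(np.degrees(r.x[0]),r.x,r.fun)
```

```text
1.245180601390906 [2.17325013e-02 1.71865591e+00 6.06256907e+01] [ 0.04363205  0.05174969  0.18770722 -0.68440323]
```

Call:
drive_tool(targets=[[1, -0.5, 0, 1, 0], [1, -1, 0, 2, 0], [1, -1.5, 0, 3, 0], [1, -1.5, 0, 3, 0]])

```text
clock: 13.2
position: [568.6, 187.2, 106.1]
ee_rot: [1.0, -0.023, 0.002, -0.001]
contact_force: [-2.3, -2.3, 11.0]
gripper_width: 7.3
grasp_force: 61.4
```

Vertical force rose to 11 N, so the box's back is against the lower bar. Releasing and retracting straight up.

Call:
drive_tool(targets=[[0.3, 0, 0, 0, 0], [-0.2, 0, 0, 0, 0], [-0.3, 0, 0, 0, 0], [-0.3, 0, 0, 0, 0], [-0.3, 0, 0, 0, 0], [-0.3, 0, 0, -10, 0], [-0.3, 0, 0, -30, 0], [-0.3, 0, 0, -60, 0], [-0.3, 0, 0, -100, 0], [-0.3, 0, 0, -150, 0], [-0.3, 0, 0, -180, 0], [-0.3, 0, 0, -180, 0]])

```text
clock: 14.4
position: [569.4, 187.6, 289.8]
ee_rot: [1.0, -0.024, 0.006, -0.003]
contact_force: [0.4, -0.2, 1.0]
gripper_width: 55.3
grasp_force: 0.0
```

Call:
drive_tool(targets=[[-0.3, 0, 45, 0, 0], [-0.3, 0, 95, 0, 0], [-0.3, 0, 145, 0, 0], [-0.3, 0, 195, 0, 0], [-0.3, 0, 245, 0, 0], [-0.3, 0, 295, 0, 0], [-0.3, 0, 300, 0, 0], [-0.3, 0, 300, 0, 0]])

```text
clock: 15.2
position: [552.2, -114.3, 282.3]
ee_rot: [1.0, -0.025, -0.0, -0.0]
contact_force: [-0.1, -0.1, 0.0]
gripper_width: 55.3
grasp_force: 0.0
```

Run:
```python
from h import *
W,s=wcam(); print(s["clock"],s["position"].round(1),s["contact_force"].round(1))
a=arm.get_image("side")[200:400,100:367]; t=arm.get_image("top")[100:280,20:260]
o=np.zeros((600,800,3),np.uint8)
o[:300,:400]=cv2.resize(cv2.convertScaleAbs(a,alpha=1.6),(400,300)); o[:300,400:]=cv2.resize(cv2.convertScaleAbs(t,alpha=1.6),(400,300))
a=a[:120,20:160];o[300:,:700]=cv2.resize(cv2.convertScaleAbs(a,alpha=1.6),(700,600))[150:450]
cv2.imwrite("pics/f.png",o)
# expected home corners
S=cam("side"); 
for th in(0,5):
    t_=np.radians(th)
    for b in((45,50,75),(45,50,0),(-45,50,75),(45,-50,75)):
        dx,dz=b[0]+52,b[2]-95
        p=np.array([516.5,234,160])+Rz(-.048)@[dx*np.cos(t_)-dz*np.sin(t_),b[1],dx*np.sin(t_)+dz*np.cos(t_)]
        print(th,b,proj(S,p[None])[0].round(1),((proj(S,p[None])[0]-[100,200])*1.498).round())
```

```text
15.2 [ 552.2 -114.3  282.3] [-0.1 -0.1  0. ]
0 (45, 50, 75) [181.6 345.1] [122. 217.]
0 (45, 50, 0) [188.  363.8] [132. 245.]
0 (-45, 50, 75) [233.8 355. ] [200. 232.]
0 (45, -50, 75) [199.6 294.3] [149. 141.]
5 (45, 50, 75) [180.  342.7] [120. 214.]
5 (45, 50, 0) [183.  360.9] [124. 241.]
5 (-45, 50, 75) [232.8 354.6] [199. 232.]
5 (45, -50, 75) [198.2 291.6] [147. 137.]
```

View pics/f.png

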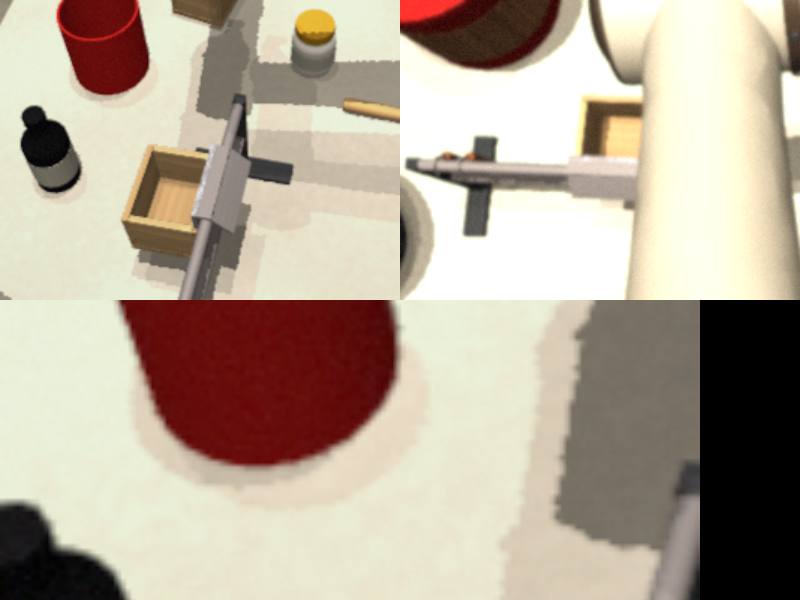

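The box hangs level on the far side of the rail. Its rim corners at side-crop (123,218) and (150,147) match the predicted home pose. The gripper is clear, so I'm handing the job in.

```bash
python3 -c "
from bench import arm
print(arm.job_done())"
```

```text
the job is handed in; nothing more can be done
None
```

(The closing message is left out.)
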